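# Close the battery bay of the colony counter

## Robot

A 6-joint arm with a two-finger parallel gripper is mounted at the origin on the work surface. World frame = base frame: x ahead of the robot, y to its left, z up, the work surface at z = 0. Lengths are in m, angles in rad, forces in N, time in s.
With the tool pointing down it reaches from about 0.275 to 0.75 m from the base axis. Payload 10.2 kg.
Tool frame: the origin (TCP) lies between the finger pads; the fingertips stand 8 mm ahead of it and the grasp point (between the pads) lies 11 mm behind it; y points along the fingers, x is the direction in which the jaws open and shut, and the axes are right-handed (so a half turn about y gives the same grasp; the last joint's range is limited). The gripper opens to 85 mm and grips with 20 to 120 N. Pads are 22 mm wide; open, the fingers measure 114 mm over their backs; the gripper's body (76 mm by 85 mm) begins 54 mm behind the grasp point. The pads swing forward as they close: fully open they stand 13 mm farther back than shut.
Start: joints at [-1.441, 0.313, 1.498, -0, 1.331, -0.223], TCP at [0.181, -0.493, 0.239] pointing down, gripper open.
Joint ranges: [-2.94, 2.94], [-0.97, 2.17], [0.19, 2.56], [-1.23, 4.37], [0.02, 3.11], [-2.88, 2.88]. Speed limits (rad/s): [2.39, 2.39, 3.01, 3.14, 3.14, 3.14].

## Interface

Orientations are given as a rotation vector (axis times angle).
In Python, from rig import manip gives the robot as it stands. The module is installed in compiled form; this text tells all that it offers.
- The arm moves only by the tool carry_out, never from a script. Its argument "steps" is a list of rows, each a list of 2 entries, a list of its own where there are three numbers: the shift along the tool's x, y, z in cm, then the turn, a rotation vector about the tool's x, y, z in degrees. A call has exactly 8 rows; each row is the pose to reach, as a shift and turn from the pose commanded when the call began, along the tool's axes at that moment; what a row does not reach only later rows make up. A row lasts 1/8 s, in which the tool goes at most 62.5 mm and 10.7 degrees, less where a joint would pass 70% of its speed; a pose out of reach is approached as far as the arm can. A call with a gripper value outside its range is refused whole. "grip" is the opening, from -1 (shut) to 1 (fully open), so that 0 is half open, set as the call begins (left out, the last holds). The fingers move at their own pace and stop on an object; "force" is the grip in N (left out, the last holds). Time passes only in rows, so rows that repeat a pose let the fingers close, or fill a call up. It gives the time, the measured TCP pose, the force and the opening at its end, in the units of the state.
- manip.read_state(): the state, without advancing time (a new reading comes with each control period).
- manip.get_image(name): name is "scene" or "side" or "wrist"; returns a dict with "image" (400x640x3 uint8, red, green, blue), "vfov" (degrees; the focal length in pixels is half the picture's height over the tangent of half this angle, whatever the lens; pixels are square), "cx", "cy" (the principal point, pixels), "extrinsics" (4x4, takes a point from camera to world coordinates). Camera axes: x right, y up, looking along -z (the intrinsics and any distortion apply to the point x, -y, -z); pixel columns grow to the right and rows downward; lengths in m; the calibration is good to about 2 mm. A picture is of the moment at which its call begins. There is no depth.
- manip.job_done(): hands the job in, once; it reports no verdict.
The state is a dict: "clock": time; "joints": joint angles; "qvel": joint speeds; "effort": joint torques, N m; "ee_pos": TCP position; "tcp_rot": TCP orientation; "wrist_force": force on the tool from outside, world axes, zero at the start; "ft_torque": the same for the moment, N m; "gripper_width": finger opening in m.
Only numpy, scipy, OpenCV 4.12 (cv2) and the standard library are available. Lean on these libraries where they do the work, as an engineer would, in place of code of your own. Each camera call takes 0.05 s, during which the arm holds its last target.

## Task

Pick up the loose cover and close the open battery bay in the sloping face of the colony counter's light base: hook the cover's tongue under the metal ledge at the lower end of the opening, swing its top edge down until the cover lies flush in the opening, then slide the steel keeper fully down over the cover's top edge. Let go of everything, and leave the dishes, the pen and the white disc where they lie.

Things in the scene. Friction and masses are not known exactly. Their poses are not given: they have to be found in the camera images.
- bay: Open battery bay in the dark light base (fixed block 190x150x53; all in mm). Origin: middle of the opening, on the plane where the shut cover's underside rests. Face slopes 0.14 rad: x up the slope (from the robot), y left, z out of the face. Recess x -53..53, y -54..54, 8 deep (frame top z=8). Seats at its edges: 8 wide at the sides, 10 at the top, x -72..-40 at the lower end; cells between.
- ledge (a point): Middle of the lower face's inner edge of the aluminium ledge bar across the bay's lower end (bay x=-53, z=8 mm); axes as the bay's. Bar: bay x -85..-53, z 8..13. Under it a pocket 8 high, 19 deep (to x=-72) for the tongue. Cover+tongue (114) is longer than the recess (106): push the tongue in with the top raised about 0.22 rad off the face, then swing down. Shut, lip at bay x -61..-67.
- cover_grip (a point): Loose dark cover, 0.14 kg +-30 %: plate 100x100x8 mm, flat on the bench left or right of the light base. Rib on top: 50 long (x), 12 thick (y), centred, top 40 above the underside. Point: in the rib, plate centre, 30 above the underside. x: from tongue edge to top edge, z: out of the top face; shut, axes match the bay's. Tongue in mid -x edge: 14 long, 70 wide, 4 thick, level with the underside.
- cover_lip (a point): Middle of the tongue's free edge, half-way through its thickness: in the cover's frame 64 mm in -x from cover_grip and 28 mm below it (2 mm above the underside).
- cover_top (a point): Middle of the cover's top edge (opposite the tongue), at the underside: in the cover's frame +50 mm in x from cover_grip and 30 mm below it.
- keeper (a joint): Steel keeper plate 36x40x4 mm sliding on the frame at the bay's upper end, in m: 0 = drawn up (its lower edge at bay x=+60, clear of the opening), 0.022 = fully down at its stop (edge at x=+38, over the cover). Slides along bay -x, underside at bay z=10: passes over a shut cover, butts on one standing up. Friction 1.5 N; stays where left. Starts at 0 to 0.004.
- keeper_grip (a point): In the keeper's upright knob, 12 (bay x) by 14 mm (bay y), rising at right angles to the face from the keeper's top (bay z=14) to bay z=46. Point: on the knob's axis at bay z=37 (9 mm below its top), on the bay's centre line (y=0), at bay x=+82 with the keeper at 0. Axes as the bay's. Moves with the keeper.
- dishes_mid (a point): Stack of three petri dishes, 90 mm across, 45 mm high, loose, on the other side of the light base from the cover. Point: its centre, half-way up. Leave alone.
- pen: White marker pen with black cap, 134 x 15 x 15 mm, on the bench at the far right; origin under the white barrel's middle, long axis and cap along its +y. Leave alone.
- disc: White ceramic disc 110 mm across, 8 mm thick, on the bench at the far left; origin at the centre of its underside. Leave alone.

How it is judged:
By the outcome, as a careful person would: the job done as asked, in the order asked, and still so for the second after the job is handed in, with the robot touching nothing.
It also fails if it takes over 56 s, if anything falls off the work surface, if the arm or the gripper's body presses on something with over 40 N, if the wrist force passes 120 N, or if a joint passes its speed limit or range.

## Working session

There is one attempt and no reset: what is moved stays moved. The work goes in short steps, Python scripts to look and compute and a tool call to move; the robot and the scene stay as the last step left them, time stands still between calls to the robot, and variables do not carry over. Pictures are saved under pics/ and viewed, and the job is handed in when it is done.

Besides the shell and the picture viewer there is one more tool, called after "Call:" by a JSON object that holds its "name" and its "arguments", one argument or row to a line. carry_out: Moves the arm, as the interface text tells. Its arguments: {"type":"object","properties":{"steps":{"type":"array","items":{"type":"array"}},"grip":{"type":"number"},"force":{"type":"number"}},"required":["steps"]}

```bash
mkdir -p pics; ls; python3 - <<'E'
from rig import manip
import cv2,json
s=manip.read_state()
for k,v in s.items(): print(k,v)
for n in ("scene","side","wrist"):
    d=manip.get_image(n)
    cv2.imwrite(f"pics/{n}0.png",d["image"][:,:,::-1])
    print(n,{k:v for k,v in d.items() if k!="image"})
E
```

```text
pics
clock 0.0
joints [-1.44138637e+00  3.13433147e-01  1.49846621e+00 -2.26991978e-05
  1.33097568e+00 -2.23392743e-01]
qvel [ 2.11071179e-03 -6.96280813e-04  4.08259421e-04 -9.28668364e-05
  2.04545642e-04  1.22346899e-05]
effort [-2.39825873e-03 -4.12278879e+01 -2.59746820e+01 -3.24565435e-04
  4.09317494e-03 -8.48605794e-06]
ee_pos [ 0.1813562  -0.49241109  0.23873272]
tcp_rot [-1.35474557  0.94609497 -0.94464151]
wrist_force [-0.24002304  0.38118542 -0.771241  ]
ft_torque [0.02045733 0.01160327 0.01126354]
gripper_width 0.08565644318619806
scene {'vfov': 56.75498932337933, 'cx': 325.11576569731477, 'cy': 197.24281590276007, 'extrinsics': array([[ 0.62470428, -0.65161291,  0.43028499,  0.92488066],
       [ 0.78082885,  0.51624864, -0.35184321, -0.25521828],
       [ 0.00713154,  0.5557769 ,  0.8313009 ,  0.755964  ],
       [ 0.        ,  0.        ,  0.        ,  1.        ]])}
side {'vfov': 47.09056094897676, 'cx': 321.9483735633274, 'cy': 196.33104038024567, 'extrinsics': array([[-6.89937794e-01,  5.33100687e-01, -4.89683058e-01,
         2.37573519e-02],
       [-7.23868126e-01, -5.08935268e-01,  4.65832405e-01,
         5.44971364e-01],
       [-8.81403087e-04,  6.75861340e-01,  7.37028271e-01,
         9.31477455e-01],
       [ 0.00000000e+00,  0.00000000e+00,  0.00000000e+00,
         1.00000000e+00]])}
wrist {'vfov': 64.86612830578201, 'cx': 322.78562343284614, 'cy': 199.85840719297474, 'extrinsics': array([[ 0.34543236,  0.90591151,  0.24495063,  0.24148692],
       [-0.9384425 ,  0.33386492,  0.08865596, -0.47058402],
       [-0.00146597, -0.26049672,  0.96547362,  0.37406925],
       [ 0.        ,  0.        ,  0.        ,  1.        ]])}
```

View pics/scene0.png

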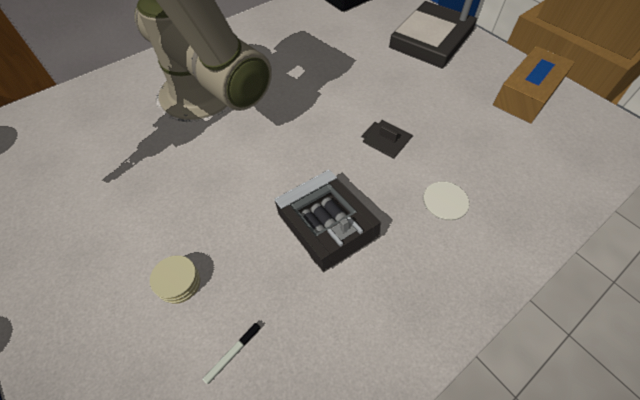

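View pics/side0.png

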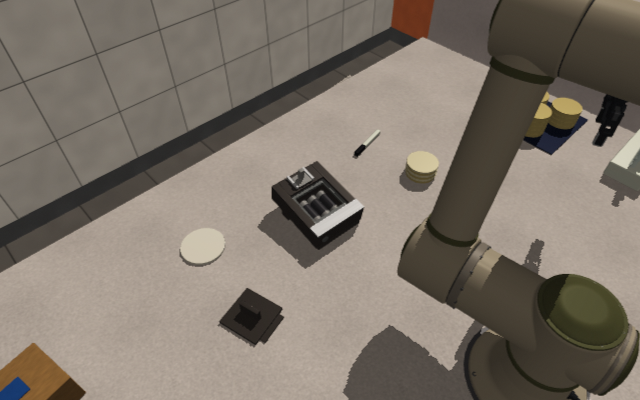

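View pics/wrist0.png

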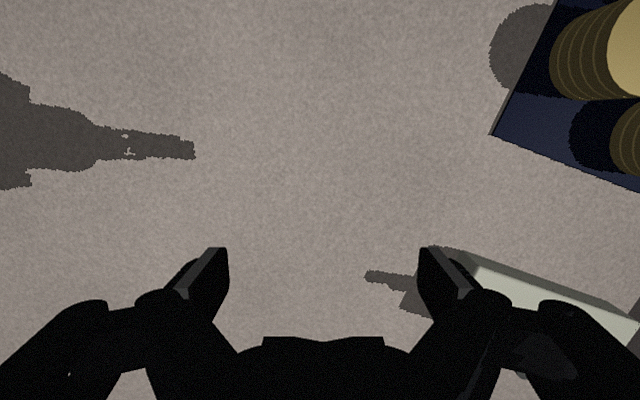

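```bash
cat > h.py <<'E'
import numpy as np, cv2
from scipy.spatial.transform import Rotation as R
from rig import manip
def cam(d):
    H,W=d["image"].shape[:2]; f=H/2/np.tan(np.radians(d["vfov"])/2); return f
def ray(d,u,v):
    f=cam(d); E=d["extrinsics"]
    r=E[:3,:3]@np.array([(u-d["cx"])/f,-(v-d["cy"])/f,-1.]); return E[:3,3],r/np.linalg.norm(r)
def onz(d,u,v,z):
    o,r=ray(d,u,v); return o+r*(z-o[2])/r[2]
def proj(d,p):
    f=cam(d);E=d["extrinsics"]; q=E[:3,:3].T@(np.asarray(p,float)-E[:3,3])
    return np.array([d["cx"]+f*q[0]/-q[2], d["cy"]-f*q[1]/-q[2]])
def tri(obs):
    A=np.zeros((3,3));b=np.zeros(3)
    for d,u,v in obs:
        o,r=ray(d,u,v);P=np.eye(3)-np.outer(r,r);A+=P;b+=P@o
    return np.linalg.solve(A,b)
def snap(n,tag):
    d=manip.get_image(n); cv2.imwrite(f"pics/{tag}.png",d["image"][:,:,::-1]); np.save(f"pics/{tag}.npy",d,allow_pickle=True); return d
def load(tag): return np.load(f"pics/{tag}.npy",allow_pickle=True).item()
def crop(d,x0,y0,x1,y1,s,out,gain=1.0):
    im=d["image"][y0:y1,x0:x1,::-1]
    im=np.clip(im.astype(float)*gain,0,255).astype(np.uint8)
    cv2.imwrite(f"pics/{out}.png",cv2.resize(im,None,fx=s,fy=s,interpolation=cv2.INTER_CUBIC))
E
python3 - <<'E'
from h import *
d=snap("scene","s1"); crop(d,260,110,430,280,4,"s1c",1.8)
d=snap("side","d1"); crop(d,200,150,380,350,3,"d1c",1.8)
s=manip.read_state(); print(R.from_rotvec(s["tcp_rot"]).as_matrix())
E
```

```text
[[ 3.45532007e-01 -7.16662402e-05  9.38406962e-01]
 [-9.38406788e-01  5.87256151e-04  3.45531988e-01]
 [-5.75848240e-04 -9.99999825e-01  1.35663710e-04]]
```

View pics/s1c.png

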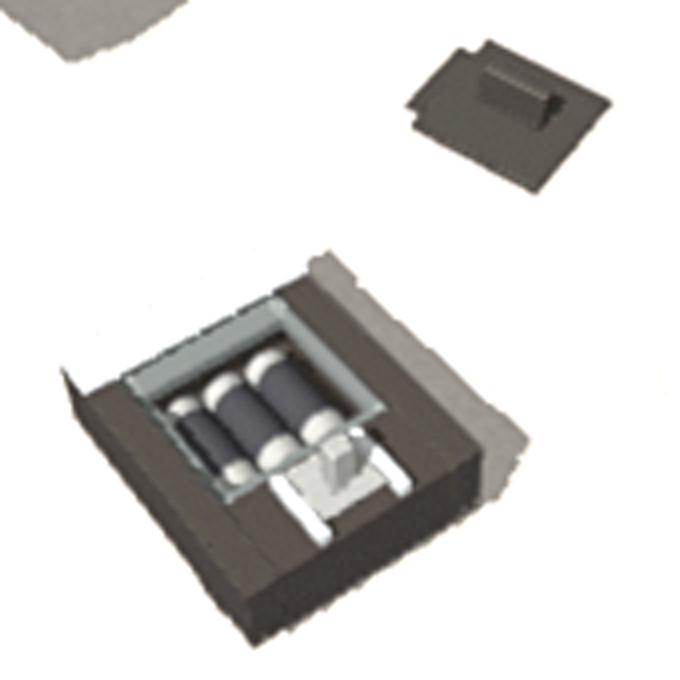

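View pics/d1c.png

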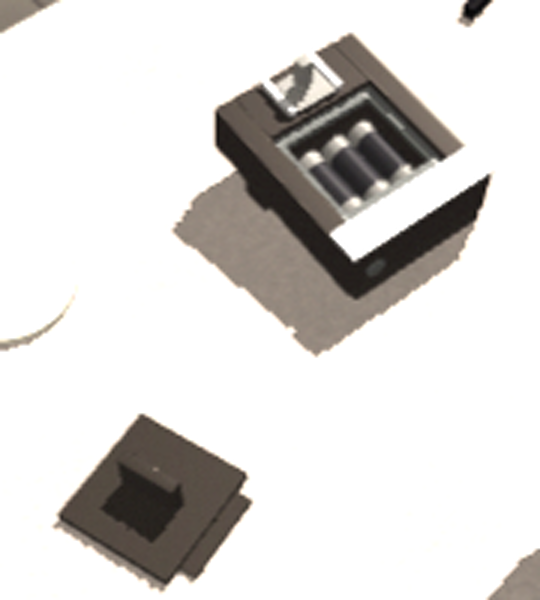

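```bash
python3 - <<'E'
from h import *
s=load("s1");t=load("d1")
S=lambda a:(260+a[0]/4-.375,110+a[1]/4-.375); T=lambda a:(200+a[0]/3-.33,150+a[1]/3-.33)
cs=[(490,40),(610,103),(537,193),(414,125)]  # NL FL FR NR
ct=[(165,587),(57,522),(140,415),(247,477)]
A=np.array([onz(s,*S(a),.008) for a in cs]);B=np.array([onz(t,*T(a),.008) for a in ct])
for n,X in(("scene",A),("side",B)):
    print(n,X.round(4).tolist(),"c",X.mean(0).round(4)); 
    print([round(np.linalg.norm(X[i]-X[i-1]),4) for i in range(4)])
for a,b in zip(cs,ct): print(tri([(s,*S(a)),(t,*T(b))]).round(4))
# bay: opening far corners etc ; ledge bar
print("base")
pairs={"ledge end L?":((270,296),(487,177)),"open far-left":((385,410),(0,0))}
# recess far corners (frame top): scene FL (385,408) FR (228,500); side FL(270,137)?? FR(370,88)
for a,b in [((385,408),(275,137)),((228,500),(372,86))]:
    print(tri([(s,*S(a)),(t,*T(b))]).round(4))
# base far top edge corners: scene (480,455) FL, (245,597) FR ; side FL (217,110), FR(350,35)
for a,b in [((481,457),(217,110)),((246,600),(350,35))]:
    print(tri([(s,*S(a)),(t,*T(b))]).round(4))
# knob top
print(tri([(s,*S((345,438)))]*1+[(t,*T((325,70)))]).round(4))
E
```

```text
scene [[0.4316, 0.353, 0.008], [0.5266, 0.3759, 0.008], [0.5527, 0.2801, 0.008], [0.4583, 0.2568, 0.008]] c [0.4923 0.3164 0.008 ]
[np.float64(0.0998), np.float64(0.0977), np.float64(0.0992), np.float64(0.0973)]
side [[0.4272, 0.3571, 0.008], [0.5203, 0.3834, 0.008], [0.55, 0.2855, 0.008], [0.4528, 0.2602, 0.008]] c [0.4876 0.3216 0.008 ]
[np.float64(0.1003), np.float64(0.0968), np.float64(0.1022), np.float64(0.1005)]
[0.4289 0.3563 0.0039]
[0.5234 0.3819 0.0015]
[0.5514 0.2838 0.0042]
[0.4552 0.2593 0.0037]
base
[0.6451 0.0598 0.0798]
[ 0.6347 -0.0409  0.078 ]
[0.7002 0.0774 0.0836]
[ 0.6883 -0.0683  0.0849]
[0.6542 0.0075 0.1168]
```

```bash
cat >> h.py <<'E'
def toolR(xaxis,down=(0,0,-1)):
    y=np.array(down,float); y/=np.linalg.norm(y); x=np.array(xaxis,float); x-=y*(x@y); x/=np.linalg.norm(x)
    return np.column_stack([x,y,np.cross(x,y)])
def delta(p,Rm,s=None,p0=None,R0=None):
    if s is None: s=manip.read_state()
    R0=R.from_rotvec(s["tcp_rot"]).as_matrix() if R0 is None else R0; p0=s["ee_pos"] if p0 is None else p0
    sh=R0.T@(np.asarray(p)-p0)*100; tu=np.degrees(R.from_matrix(R0.T@Rm).as_rotvec())
    return sh.round(2),tu.round(2)
E
python3 - <<'E'
from h import *
y=np.radians(-4.7)
print(delta([.59,.014,.29],toolR([np.sin(y),-np.cos(y),0])))
E
```

```text
(array([-33.42,  -5.07,  55.85]), array([-0.  , 24.91, -0.03]))
```

Call:
{"name": "carry_out", "arguments": {
  "steps": [
    [[-33.4, -5.1, 55.9], [0, 24.9, 0]],
    [[-33.4, -5.1, 55.9], [0, 24.9, 0]],
    [[-33.4, -5.1, 55.9], [0, 24.9, 0]],
    [[-33.4, -5.1, 55.9], [0, 24.9, 0]],
    [[-33.4, -5.1, 55.9], [0, 24.9, 0]],
    [[-33.4, -5.1, 55.9], [0, 24.9, 0]],
    [[-33.4, -5.1, 55.9], [0, 24.9, 0]],
    [[-33.4, -5.1, 55.9], [0, 24.9, 0]]
  ]
}}

```text
clock: 1.25
ee_pos: [0.492, -0.1077, 0.2782]
tcp_rot: [-1.169, 1.269, -1.269]
wrist_force: [1.0, -0.3, 0.6]
gripper_width: 0.0855
```

```bash
python3 - <<'E'
from h import *
y=np.radians(-4.7)
s=manip.read_state();print(s["clock"],s["joints"].round(2))
print(delta([.59,.014,.29],toolR([np.sin(y),-np.cos(y),0])))
E
```

```text
1.25 [-0.45  0.24  1.49 -0.    1.41  1.2 ]
(array([-12.93,  -1.18,   8.77]), array([-0.02,  0.02,  0.01]))
```

Call:
{"name": "carry_out", "arguments": {
  "steps": [
    [[-12.9, -1.2, 8.8], [0, 0, 0]],
    [[-12.9, -1.2, 8.8], [0, 0, 0]],
    [[-12.9, -1.2, 8.8], [0, 0, 0]],
    [[-12.9, -1.2, 8.8], [0, 0, 0]],
    [[-12.9, -1.2, 8.8], [0, 0, 0]],
    [[-12.9, -1.2, 8.8], [0, 0, 0]],
    [[-12.9, -1.2, 8.8], [0, 0, 0]],
    [[-12.9, -1.2, 8.8], [0, 0, 0]]
  ]
}}

```text
clock: 2.25
ee_pos: [0.5891, 0.0115, 0.29]
tcp_rot: [-1.169, 1.269, -1.27]
wrist_force: [0.3, 0.5, 0.4]
gripper_width: 0.0856
```

```bash
python3 - <<'E'
from h import *
d=snap("wrist","w1"); crop(d,0,0,640,400,1.25,"w1c",1.6)
s=manip.read_state();print(s["clock"],s["ee_pos"])
E
```

```text
2.3 [0.58912617 0.01155916 0.28997956]
```

View pics/w1c.png

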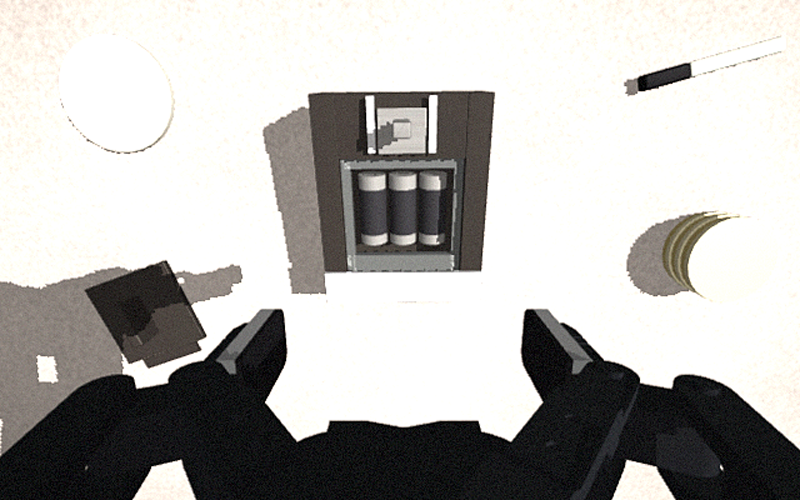

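```bash
python3 - <<'E'
from h import *
d=load("w1"); crop(d,235,65,410,255,3.15,"w1d",1.0)
E
```

```text
(no output)
```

View pics/w1d.png

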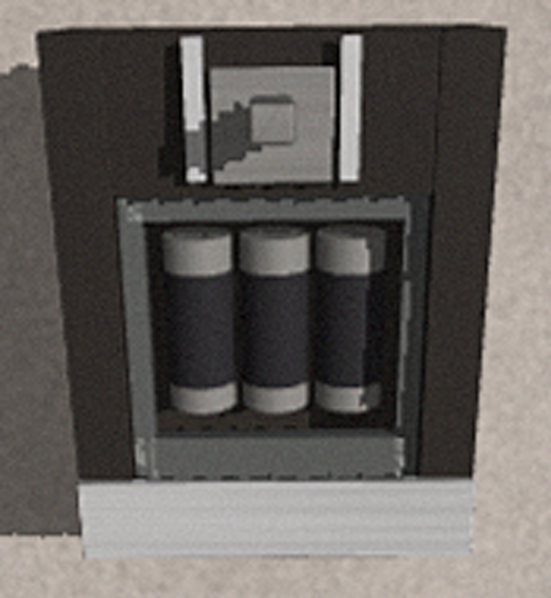

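```bash
cat > bay.py <<'E'
from h import *
from scipy.optimize import least_squares
w=load("w1");s=load("s1");t=load("d1")
W=lambda a:(235+(a[0]+.5)/3.15-.5,65+(a[1]+.5)/3.15-.5)
S=lambda a:(260+(a[0]+.5)/4-.5,110+(a[1]+.5)/4-.5); T=lambda a:(200+(a[0]+.5)/3-.5,150+(a[1]+.5)/3-.5)
obs=[(w,W((78,480)),(-53,75,13)),(w,W((473,482)),(-53,-75,13)),
 (w,W((117,198)),(53,54,8)),(w,W((433,195)),(53,-54,8)),
 (s,S((385,408)),(53,54,8)),(s,S((226,500)),(53,-54,8)),
 (t,T((275,137)),(53,54,8)),(t,T((372,86)),(53,-54,8)),
 ]
def Rb(yaw): return R.from_euler("ZY",[yaw,-.14]).as_matrix()
def world(p,b): return np.array(p[:3])+Rb(p[3])@(np.array(b)/1000)
if __name__=="__main__":
    def run(o):
        f=lambda p:np.concatenate([proj(d,world(p,b))-u for d,u,b in o])
        r=least_squares(f,[.59,.014,.07,-.08],loss="soft_l1"); return r.x,r.fun.reshape(-1,2).round(1).tolist()
    print(*run(obs)); x,e=run(obs[:4]); print(x,e); x2,_=run(obs[4:]);print(x2)
    for n,b in(("knobtop",(82,0,46)),("keeper edge",(60,0,14))): print(n,(proj(w,world(x,b))-[235,65])*3.15)
    print("far",(proj(w,world(x,(105,75,8)))-[235,65])*3.15,(proj(w,world(x,(-85,75,13)))-[235,65])*3.15)
    print(world(x,(105,75,8)))
E
python3 bay.py
```

```text
[ 0.58935017  0.01162392  0.06270137 -0.08045549] [[-0.2, 0.6], [0.1, -0.3], [-0.2, -0.4], [-0.2, 0.4], [0.6, 0.0], [-1.7, 1.9], [-0.2, 0.8], [0.7, -1.3]]
[ 0.58930602  0.01146556  0.06198377 -0.08166973] [[-0.0, 0.4], [0.0, -0.4], [0.1, -0.4], [-0.1, 0.4]]
[ 0.58846901  0.01428459  0.0631779  -0.09501442]
knobtop [273.52852036 119.33076795]
keeper edge [273.8734322  177.42211015]
far [40.42873245 32.16791387] [ 83.31617058 553.3999627 ]
[0.69793794 0.07782466 0.08455752]
```

```bash
python3 - <<'E'
from h import *
y=np.radians(14.6)
print(delta([.49,.319,.23],toolR([np.sin(y),-np.cos(y),0])))
E
```

```text
(array([-29.83,   6.  , -12.41]), array([ -0.  , -19.31,   0.  ]))
```

Call:
{"name": "carry_out", "arguments": {
  "steps": [
    [[-29.8, 6, -12.4], [0, -19.3, 0]],
    [[-29.8, 6, -12.4], [0, -19.3, 0]],
    [[-29.8, 6, -12.4], [0, -19.3, 0]],
    [[-29.8, 6, -12.4], [0, -19.3, 0]],
    [[-29.8, 6, -12.4], [0, -19.3, 0]],
    [[-29.8, 6, -12.4], [0, -19.3, 0]],
    [[-29.8, 6, -12.4], [0, -19.3, 0]],
    [[-29.8, 6, -12.4], [0, -19.3, 0]]
  ]
}}

```text
clock: 3.3
ee_pos: [0.4908, 0.3177, 0.2303]
tcp_rot: [-1.318, 1.02, -1.021]
wrist_force: [1.0, -0.3, -0.2]
gripper_width: 0.0853
```

```bash
python3 - <<'E'
from h import *
d=snap("wrist","w2"); crop(d,160,40,480,290,2.4,"w2c",1.8)
s=manip.read_state();print(s["clock"],s["ee_pos"],s["joints"].round(2),s["qvel"].round(3))
E
```

```text
3.35 [0.49085491 0.31759281 0.23028281] [ 0.37  0.45  1.32 -0.    1.37  1.69] [-0.002 -0.003 -0.     0.002 -0.001  0.003]
```

View pics/w2c.png

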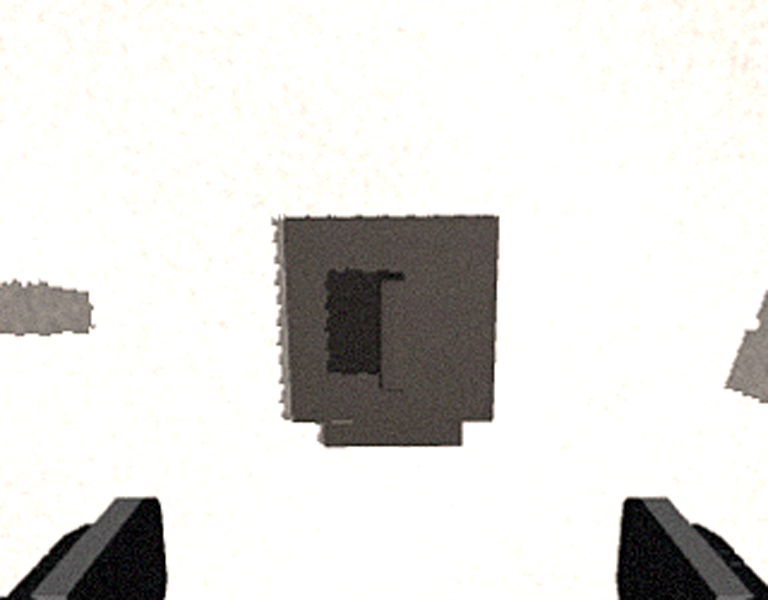

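```bash
python3 - <<'E'
from h import *
d=load("w2")
W=lambda a:(160+(a[0]+.5)/2.4-.5,40+(a[1]+.5)/2.4-.5)
P=np.array([onz(d,*W(a),.008) for a in [(284,217),(499,217),(493,421),(291,421)]])
print(P.round(4).tolist(),P.mean(0)); print([round(np.linalg.norm(P[i]-P[i-1]),4) for i in range(4)])
for i,j in((3,0),(2,1)):
  v=P[j]-P[i];print(np.degrees(np.arctan2(v[1],v[0])))
v=P[0]-P[1];print(np.degrees(np.arctan2(-v[0],v[1])))
rr=np.array([onz(d,*W(a),.04) for a in [(380,277),(404,277),(404,388),(380,388)]]);print("rib",rr.round(4).tolist(),rr.mean(0))
E
```

```text
[[0.5247, 0.3775, 0.008], [0.5496, 0.2812, 0.008], [0.4539, 0.2558, 0.008], [0.4288, 0.3529, 0.008]] [0.48925556 0.31685478 0.008     ]
[np.float64(0.099), np.float64(0.0995), np.float64(0.099), np.float64(0.1003)]
14.408045303069915
14.9144962506856
14.515098535351381
rib [[0.5129, 0.3282, 0.04], [0.5155, 0.3182, 0.04], [0.4676, 0.3056, 0.04], [0.465, 0.316, 0.04]] [0.49025633 0.31702407 0.04      ]
```

```bash
python3 - <<'E'
from h import *
y=np.radians(14.6)
print(delta([.4895,.317,.020],toolR([np.sin(y),-np.cos(y),0])))
E
```

```text
(array([ 2.000e-02,  2.103e+01, -1.600e-01]), array([-0.04, -0.1 ,  0.01]))
```

Call:
{"name": "carry_out", "arguments": {
  "steps": [
    [[0, 6, -0.16], [0, 0, 0]],
    [[0, 12, -0.16], [0, 0, 0]],
    [[0, 16, -0.16], [0, 0, 0]],
    [[0, 18.5, -0.16], [0, 0, 0]],
    [[0, 20, -0.16], [0, 0, 0]],
    [[0, 21, -0.16], [0, 0, 0]],
    [[0, 21, -0.16], [0, 0, 0]],
    [[0, 21, -0.16], [0, 0, 0]]
  ]
}}

```text
clock: 4.35
ee_pos: [0.489, 0.3187, 0.0208]
tcp_rot: [-1.318, 1.018, -1.02]
wrist_force: [-0.6, -0.5, 0.4]
gripper_width: 0.0855
```

Call:
{"name": "carry_out", "arguments": {
  "steps": [
    [[0, 0, 0], [0, 0, 0]],
    [[0, 0, 0], [0, 0, 0]],
    [[0, 0, 0], [0, 0, 0]],
    [[0, 0, 0], [0, 0, 0]],
    [[0, 0, 0], [0, 0, 0]],
    [[0, 0, 0], [0, 0, 0]],
    [[0, 0, 0], [0, 0, 0]],
    [[0, 0, 0], [0, 0, 0]]
  ],
  "grip": -1,
  "force": 60
}}

```text
clock: 5.35
ee_pos: [0.4886, 0.3186, 0.0201]
tcp_rot: [-1.319, 1.019, -1.019]
wrist_force: [0.3, 0.7, 4.4]
gripper_width: 0.0109
```

Call:
{"name": "carry_out", "arguments": {
  "steps": [
    [[0, -0.5, 0], [0, 0, 0]],
    [[0, -2, 0], [0, 0, 0]],
    [[0, -5, 0], [0, 0, 0]],
    [[0, -10, 0], [0, 0, 0]],
    [[0, -15, 0], [0, 0, 0]],
    [[0, -19, 0], [0, 0, 0]],
    [[0, -19, 0], [0, 0, 0]],
    [[0, -19, 0], [0, 0, 0]]
  ]
}}

```text
clock: 6.35
ee_pos: [0.488, 0.3184, 0.2093]
tcp_rot: [-1.32, 1.02, -1.019]
wrist_force: [-0.2, -0.9, -2.0]
gripper_width: 0.011
```

```bash
python3 - <<'E'
from h import *
d=snap("wrist","w3"); crop(d,160,100,480,350,2.4,"w3c",1.8)
d=snap("side","d3"); crop(d,140,150,380,350,3,"d3c",1.8)
s=manip.read_state();print(s["clock"],s["ee_pos"],s["wrist_force"],s["ft_torque"],s["gripper_width"])
E
```

```text
6.45 [0.48791681 0.31835354 0.20864537] [ 0.95807615 -0.68808794 -1.16279195] [-0.00154873  0.01489214 -0.03234999] 0.01094532435648665
```

View pics/w3c.png

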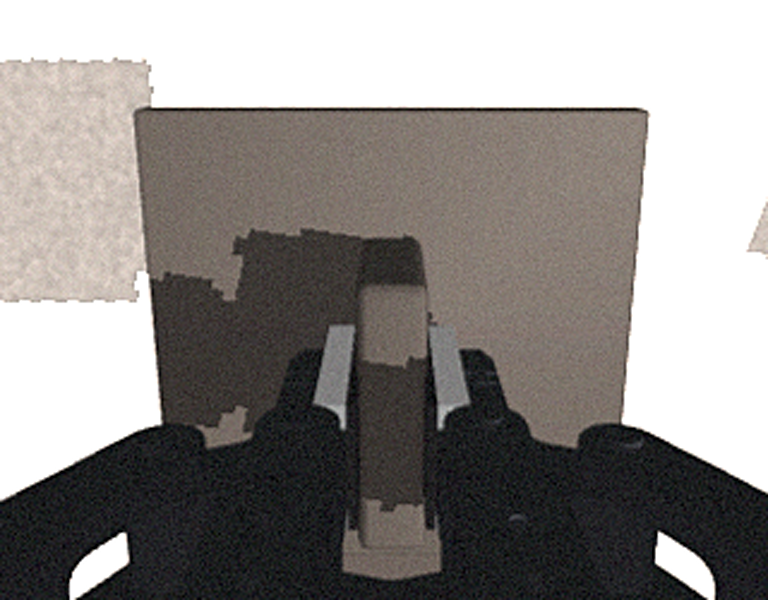

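View pics/d3c.png

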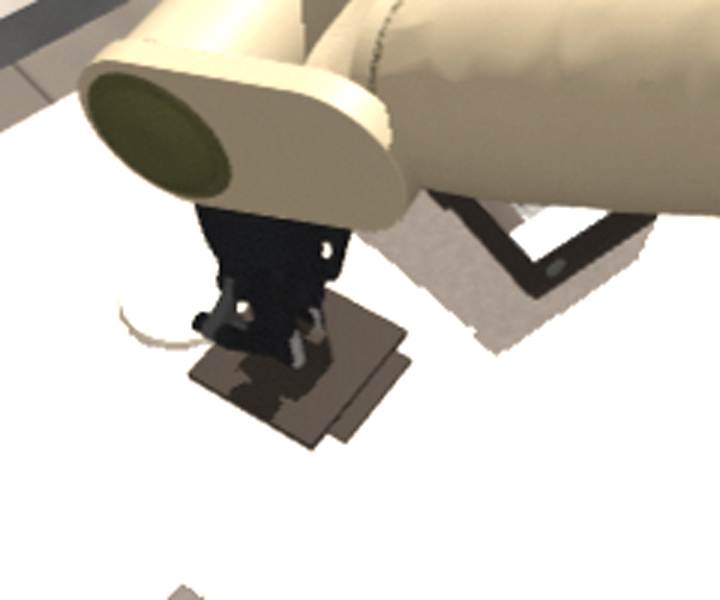

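```bash
python3 - <<'E'
from h import *
d=load("w3"); s=manip.read_state(); R0=R.from_rotvec(s["tcp_rot"]).as_matrix(); p0=s["ee_pos"]
W=lambda a:(160+(a[0]+.5)/2.4-.5,100+(a[1]+.5)/2.4-.5)
for lab,L in(("top",[(135,110),(648,110)]),):
  o,a=ray(d,*W(L[0])); _,b=ray(d,*W(L[1]))
  # normalise to tool y depth
  a=R0.T@a;b=R0.T@b;o=R0.T@(o-p0); a/=a[1];b/=b[1]
  k=.1/np.linalg.norm(a-b); print("corners in tool mm",((o+k*a)*1e3).round(1),((o+k*b)*1e3).round(1))
# side view: corners of plate top NL (312,443)?, NR(407,330)
t=load("d3"); T=lambda a:(140+(a[0]+.5)/3-.5,150+(a[1]+.5)/3-.5)
for k in [(312,443),(407,332),(190,375)]:
  q=onz(t,*T(k),p0[2]-.011); print((R0.T@(q-p0)*1e3).round(1))
E
```

```text
corners in tool mm [-49.8  12.8  50.2] [50.2 12.8 50.2]
[-49.2  11.1 -47.2]
[ 46.3  11.1 -48.8]
[-51.5  10.9  47.7]
```

```bash
cat > tgt.py <<'E'
from bay import *
B=np.array([.5893,.0115,.0622,-.0817])
UND=.0202
def pose(xl,zl,th,yo=0,B=B):
    Rm=Rb(B[3])@R.from_euler("Y",-th).as_matrix()  # cover axes
    p=world(B,(xl,yo,zl))+Rm@np.array([.064,0,UND])
    Rt=np.column_stack([-Rm[:,1],-Rm[:,2],Rm[:,0]])
    return p,Rt
def lipnow(s=None,B=B):
    s=s or manip.read_state(); Rt=R.from_rotvec(s["tcp_rot"]).as_matrix()
    Rm=np.column_stack([Rt[:,2],-Rt[:,0],-Rt[:,1]]); p=s["ee_pos"]-Rm@np.array([.064,0,UND])
    b=Rb(B[3]).T@(p-B[:3])*1e3; rel=Rb(B[3]).T@Rm
    return b.round(2),R.from_matrix(rel).as_euler("ZYX").round(4), (Rb(B[3]).T@s["wrist_force"]).round(1)
E
python3 - <<'E'
from tgt import *
print(lipnow()); p,Rt=pose(-45,45,.22); print(p,delta(p,Rt)); p,Rt=pose(-48,6,.22); print(p,delta(p,Rt)); 
E
```

```text
(array([-167.07,  276.39,  151.2 ]), array([0.3399, 0.1346, 0.0462]), array([ 0.8, -0.6, -1.3]))
[0.59123582 0.01134149 0.14193095] (array([32.31,  6.68,  2.27]), array([20.57, 19.09, -3.43]))
[0.59369911 0.01113979 0.10289389] (array([32.39, 10.58,  2.51]), array([20.57, 19.09, -3.43]))
```

Call:
{"name": "carry_out", "arguments": {
  "steps": [
    [[4, 0, 0.3], [3, 3, -0.5]],
    [[9, 0, 0.6], [6, 6, -1]],
    [[14, 1, 1], [9, 9, -1.5]],
    [[19, 2, 1.3], [12, 12, -2]],
    [[24, 3, 1.7], [15, 15, -2.6]],
    [[29, 5, 2], [18, 18, -3]],
    [[32.3, 6.7, 2.3], [20.6, 19.1, -3.4]],
    [[32.3, 6.7, 2.3], [20.6, 19.1, -3.4]]
  ]
}}

```text
clock: 7.45
ee_pos: [0.5911, 0.0102, 0.1403]
tcp_rot: [-0.909, 0.992, -1.427]
wrist_force: [-0.6, -0.2, -0.9]
gripper_width: 0.0108
```

```bash
python3 - <<'E'
from tgt import *
d=snap("side","d4"); crop(d,240,120,400,260,4.5,"d4c",1.8)
d=snap("scene","s4"); crop(d,240,120,420,290,4,"s4c",1.8)
print(manip.read_state()["clock"],lipnow()); p,Rt=pose(-48,6,.22); print(p,delta(p,Rt)); 
E
```

```text
7.55 (array([-44.35,   0.9 ,  45.34]), array([-0.0008, -0.2209,  0.0021]), array([ 0.2,  0.5, -1.3]))
[0.59369911 0.01113979 0.10289389] (array([ 0.09,  3.76, -1.22]), array([-0.05, -0.05, -0.11]))
```

View pics/s4c.png

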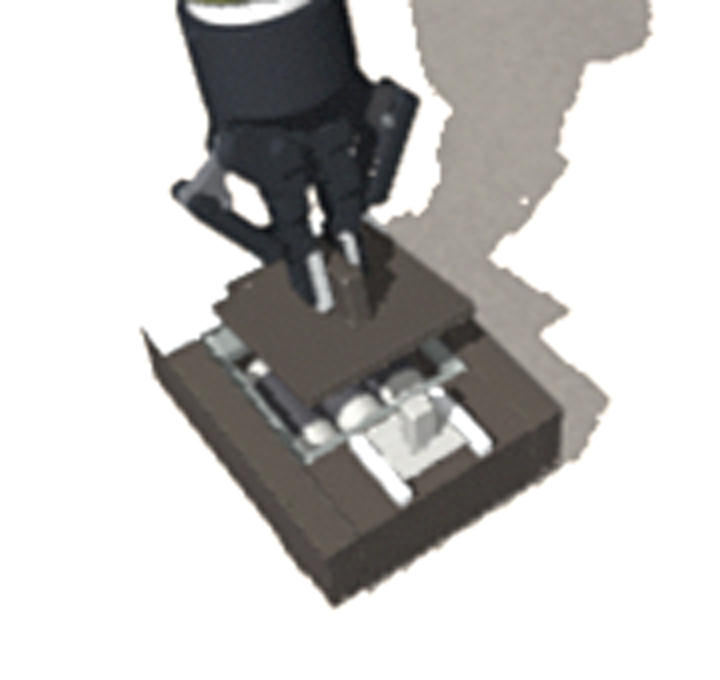

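View pics/d4c.png

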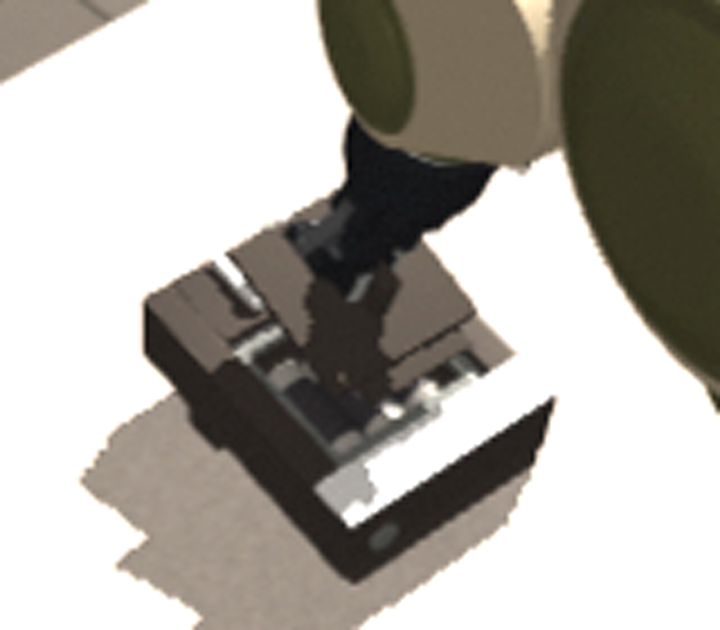

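Call:
{"name": "carry_out", "arguments": {
  "steps": [
    [[0.1, 1, -0.4], [0, 0, 0]],
    [[0.1, 2, -0.8], [0, 0, 0]],
    [[0.1, 3, -1.2], [0, 0, 0]],
    [[0.1, 3.5, -1.2], [0, 0, 0]],
    [[0.1, 3.8, -1.2], [0, 0, 0]],
    [[0.1, 3.8, -1.2], [0, 0, 0]],
    [[0.1, 3.8, -1.2], [0, 0, 0]],
    [[0.1, 3.8, -1.2], [0, 0, 0]]
  ]
}}

```text
clock: 8.55
ee_pos: [0.5945, 0.0107, 0.1034]
tcp_rot: [-0.906, 0.986, -1.427]
wrist_force: [0.6, -0.4, -1.3]
gripper_width: 0.011
```

```bash
python3 - <<'E'
from tgt import *
print(manip.read_state()["clock"],lipnow()); p,Rt=pose(-48,1,.22); print(p,delta(p,Rt)); 
d=snap("side","d5"); crop(d,240,120,400,260,4.5,"d5c",1.8)
E
```

```text
8.55 (array([-47.04,  -0.3 ,   6.18]), array([-0.0006, -0.2231,  0.0017]), array([ 0.4, -0.3, -1.4]))
[0.5943945  0.01108285 0.09794281] (array([-0.04,  0.5 , -0.2 ]), array([-0.18, -0.03, -0.09]))
```

View pics/d5c.png

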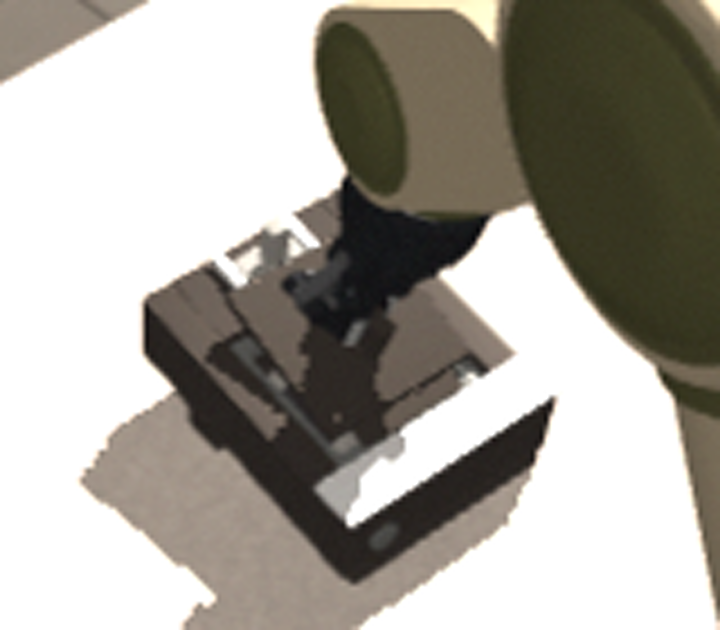

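Call:
{"name": "carry_out", "arguments": {
  "steps": [
    [[0, 0.1, -0.02], [0, 0, 0]],
    [[0, 0.2, -0.04], [0, 0, 0]],
    [[0, 0.3, -0.06], [0, 0, 0]],
    [[0, 0.4, -0.09], [0, 0, 0]],
    [[0, 0.45, -0.1], [0, 0, 0]],
    [[0, 0.5, -0.11], [0, 0, 0]],
    [[0, 0.5, -0.11], [0, 0, 0]],
    [[0, 0.5, -0.11], [0, 0, 0]]
  ]
}}

```text
clock: 9.6
ee_pos: [0.5957, 0.0106, 0.0992]
tcp_rot: [-0.905, 0.985, -1.428]
wrist_force: [-2.5, 0.6, 7.9]
gripper_width: 0.0111
```

```bash
python3 - <<'E'
from tgt import *
print(lipnow())
E
```

```text
(array([-46.38,  -0.3 ,   1.77]), array([-0.0005, -0.2246,  0.0016]), array([-1.4,  0.4,  8.2]))
```

Call:
{"name": "carry_out", "arguments": {
  "steps": [
    [[0, -0.06, 0.01], [0, 0, 0]],
    [[0, -0.13, -0.28], [0, 0, 0]],
    [[0, -0.19, -0.57], [0, 0, 0]],
    [[0, -0.25, -0.83], [0, 0, 0]],
    [[0, -0.31, -1.1], [0, 0, 0]],
    [[0, -0.36, -1.3], [0, 0, 0]],
    [[0, -0.36, -1.3], [0, 0, 0]],
    [[0, -0.36, -1.3], [0, 0, 0]]
  ]
}}

```text
clock: 10.6
ee_pos: [0.5824, 0.0115, 0.0976]
tcp_rot: [-0.905, 0.984, -1.428]
wrist_force: [2.3, -0.6, 5.3]
gripper_width: 0.0112
```

```bash
python3 - <<'E'
from tgt import *
print(lipnow(),manip.read_state()["ft_torque"])
d=snap("side","d6"); crop(d,240,120,400,260,4.5,"d6c",1.8)
d=snap("scene","s6"); crop(d,240,120,420,290,4,"s6c",1.8)
E
```

```text
(array([-59.72,  -0.46,   2.05]), array([-0.0006, -0.2253,  0.0014]), array([ 3. , -0.4,  4.9])) [-0.04777774 -0.16150762  0.01638032]
```

View pics/s6c.png

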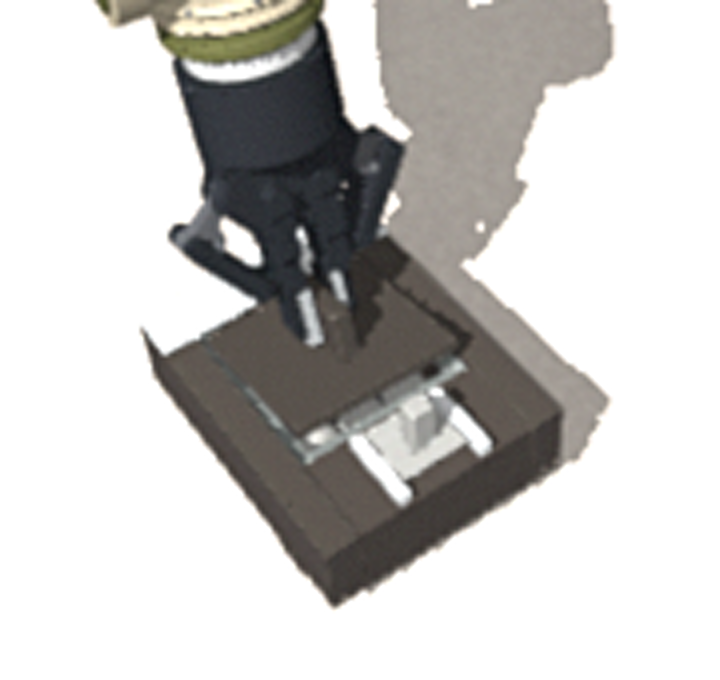

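View pics/d6c.png

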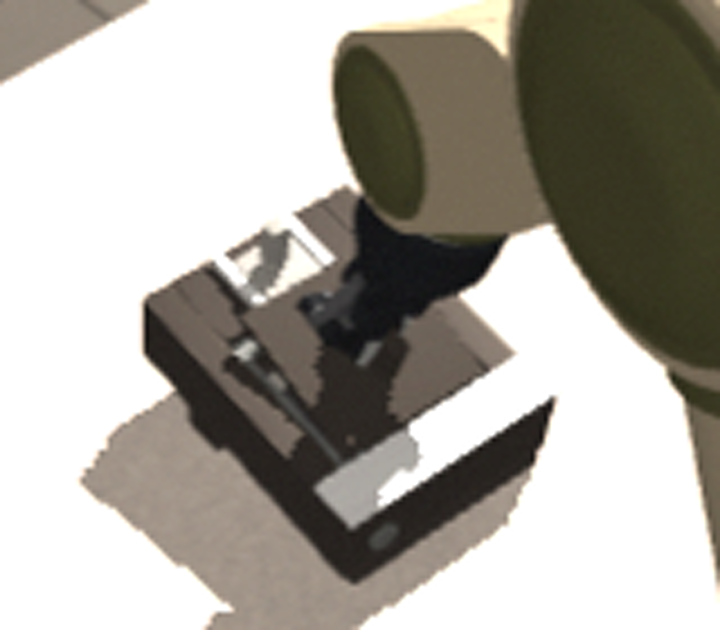

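Call:
{"name": "carry_out", "arguments": {
  "steps": [
    [[0, 0, -0.05], [0, 0, 0]],
    [[0, -0.01, -0.1], [0, 0, 0]],
    [[0, -0.03, -0.15], [0, 0, 0]],
    [[0, -0.04, -0.2], [0, 0, 0]],
    [[0, -0.06, -0.25], [0, 0, 0]],
    [[0, -0.07, -0.3], [0, 0, 0]],
    [[0, -0.07, -0.3], [0, 0, 0]],
    [[0, -0.07, -0.3], [0, 0, 0]]
  ]
}}

```text
clock: 11.7
ee_pos: [0.5795, 0.0118, 0.0972]
tcp_rot: [-0.905, 0.984, -1.428]
wrist_force: [2.2, -0.6, 6.5]
gripper_width: 0.011
```

```bash
python3 - <<'E'
from tgt import *
print(lipnow(),manip.read_state()["ft_torque"])
E
```

```text
(array([-62.64,  -0.46,   2.06]), array([-0.0007, -0.2257,  0.0014]), array([ 3.1, -0.4,  6.2])) [-0.04293105 -0.35496863 -0.00769353]
```

Call:
{"name": "carry_out", "arguments": {
  "steps": [
    [[0, 0, -0.05], [0, 0, 0]],
    [[0, -0.01, -0.1], [0, 0, 0]],
    [[0, -0.03, -0.15], [0, 0, 0]],
    [[0, -0.04, -0.2], [0, 0, 0]],
    [[0, -0.05, -0.25], [0, 0, 0]],
    [[0, -0.05, -0.25], [0, 0, 0]],
    [[0, -0.05, -0.25], [0, 0, 0]],
    [[0, -0.05, -0.25], [0, 0, 0]]
  ]
}}

```text
clock: 12.7
ee_pos: [0.5783, 0.0119, 0.0976]
tcp_rot: [-0.902, 0.981, -1.43]
wrist_force: [8.2, 0.9, 3.4]
gripper_width: 0.0106
```

```bash
python3 - <<'E'
from tgt import *
print(lipnow(),manip.read_state()["ft_torque"])
E
```

```text
(array([-63.68,  -0.46,   2.35]), array([-0.0007, -0.2294,  0.0012]), array([8.5, 1.5, 2.2])) [ 0.15655912 -1.43930251  0.22787301]
```

Call:
{"name": "carry_out", "arguments": {
  "steps": [
    [[0, 0.03, 0.12], [0, 0, 0]],
    [[0, 0.05, 0.22], [0, 0, 0]],
    [[0, 0.37, 0.31], [-2.86, 0, 0]],
    [[0, 0.7, 0.385], [-5.73, 0, 0]],
    [[0, 0.87, 0.42], [-7.2, 0, 0]],
    [[0, 1.03, 0.445], [-8.6, 0, 0]],
    [[0, 1.03, 0.445], [-8.6, 0, 0]],
    [[0, 1.03, 0.445], [-8.6, 0, 0]]
  ]
}}

```text
clock: 13.7
ee_pos: [0.5843, 0.0114, 0.0887]
tcp_rot: [-1.015, 1.103, -1.367]
wrist_force: [0.4, -0.3, 8.9]
gripper_width: 0.0113
```

```bash
python3 - <<'E'
from tgt import *
print(lipnow(),manip.read_state()["ft_torque"])
d=snap("side","d7"); crop(d,240,120,400,260,4.5,"d7c",1.8)
d=snap("scene","s7"); crop(d,240,120,420,290,4,"s7c",1.8)
E
```

```text
(array([-63.51,  -0.44,   2.08]), array([-0.0001, -0.074 ,  0.0014]), array([ 1.7, -0.2,  8.8])) [-0.03647445  0.21234053  0.02845097]
```

View pics/s7c.png

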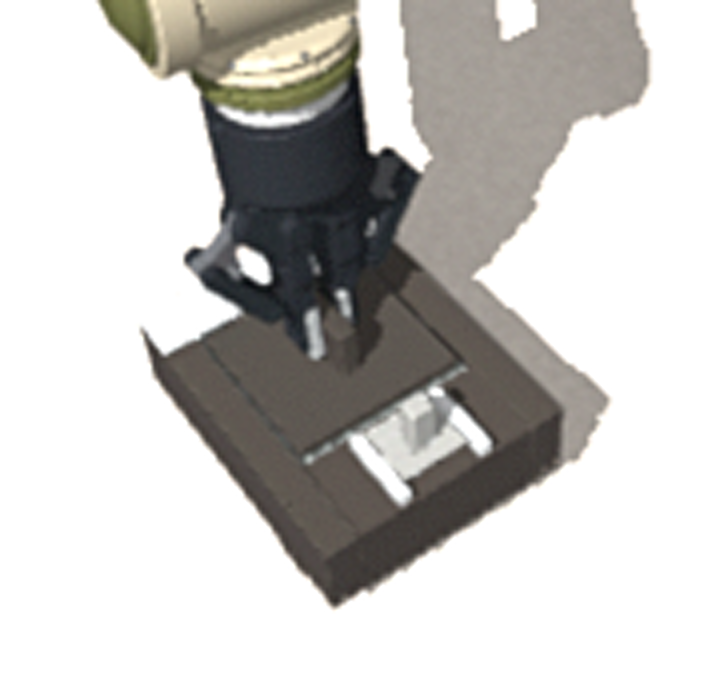

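Call:
{"name": "carry_out", "arguments": {
  "steps": [
    [[0, 0.1, 0.03], [-0.9, 0, 0]],
    [[0, 0.2, 0.06], [-1.8, 0, 0]],
    [[0, 0.3, 0.09], [-2.7, 0, 0]],
    [[0, 0.4, 0.12], [-3.6, 0, 0]],
    [[0, 0.4, 0.12], [-3.6, 0, 0]],
    [[0, 0.4, 0.12], [-3.6, 0, 0]],
    [[0, 0.4, 0.12], [-3.6, 0, 0]],
    [[0, 0.4, 0.12], [-3.6, 0, 0]]
  ]
}}

```text
clock: 14.8
ee_pos: [0.5861, 0.0113, 0.0854]
tcp_rot: [-1.061, 1.153, -1.339]
wrist_force: [-2.9, -0.6, 13.5]
gripper_width: 0.0107
```

```bash
python3 - <<'E'
from tgt import *
print(lipnow(),manip.read_state()["ft_torque"])
E
```

```text
(array([-63.7 ,  -0.44,   2.57]), array([ 0.0001, -0.0107,  0.0013]), array([-1. , -0.8, 13.8])) [-0.04957023  0.54156774  0.01683888]
```

Call:
{"name": "carry_out", "arguments": {
  "steps": [
    [[0, 0, 0], [-0.5, 0, 0]],
    [[0, -0.05, 0], [-0.5, 0, 0]],
    [[0, -0.05, 0], [-0.5, 0, 0]],
    [[0, -0.05, 0], [-0.5, 0, 0]],
    [[0, -0.05, 0], [-0.5, 0, 0]],
    [[0, -0.05, 0], [-0.5, 0, 0]],
    [[0, -0.05, 0], [-0.5, 0, 0]],
    [[0, -0.05, 0], [-0.5, 0, 0]]
  ]
}}

```text
clock: 15.8
ee_pos: [0.586, 0.0113, 0.0854]
tcp_rot: [-1.067, 1.16, -1.336]
wrist_force: [-2.2, -0.6, 9.3]
gripper_width: 0.0108
```

Call:
{"name": "carry_out", "arguments": {
  "steps": [
    [[0, 0, 0], [0, 0, 0]],
    [[0, 0, 0], [0, 0, 0]],
    [[0, 0, 0], [0, 0, 0]],
    [[0, 0, 0], [0, 0, 0]],
    [[0, 0, 0], [0, 0, 0]],
    [[0, 0, 0], [0, 0, 0]],
    [[0, 0, 0], [0, 0, 0]],
    [[0, 0, 0], [0, 0, 0]]
  ],
  "grip": 0
}}

```text
clock: 16.8
ee_pos: [0.5859, 0.0115, 0.0848]
tcp_rot: [-1.067, 1.161, -1.335]
wrist_force: [-0.1, -0.0, 0.6]
gripper_width: 0.0424
```

```bash
python3 - <<'E'
from tgt import *
s=manip.read_state();print(s["wrist_force"],s["ee_pos"],lipnow())
E
```

```text
[-0.12780908 -0.04919043  0.56703693] [0.58591934 0.01147383 0.08475637] (array([-64.17,  -0.25,   2.54]), array([-0.0002, -0.001 ,  0.0018]), array([-0. , -0.1,  0.6]))
```

Released without disturbance. Retreat 12 cm along the tool axis and look.

Call:
{"name": "carry_out", "arguments": {
  "steps": [
    [[0, -1, 0], [0, 0, 0]],
    [[0, -3, 0], [0, 0, 0]],
    [[0, -7, 0], [0, 0, 0]],
    [[0, -12, 0], [0, 0, 0]],
    [[0, -12, 0], [0, 0, 0]],
    [[0, -12, 0], [0, 0, 0]],
    [[0, -12, 0], [0, 0, 0]],
    [[0, -12, 0], [0, 0, 0]]
  ]
}}

```text
clock: 17.8
ee_pos: [0.5689, 0.0127, 0.2027]
tcp_rot: [-1.068, 1.162, -1.334]
wrist_force: [-0.6, -0.9, -0.4]
gripper_width: 0.0425
```

```bash
python3 - <<'E'
from tgt import *
d=snap("wrist","w8"); crop(d,170,20,490,270,2.4,"w8c",1.5)
d=snap("scene","s8"); crop(d,240,120,420,290,4,"s8c",1.8)
E
```

```text
(no output)
```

View pics/w8c.png

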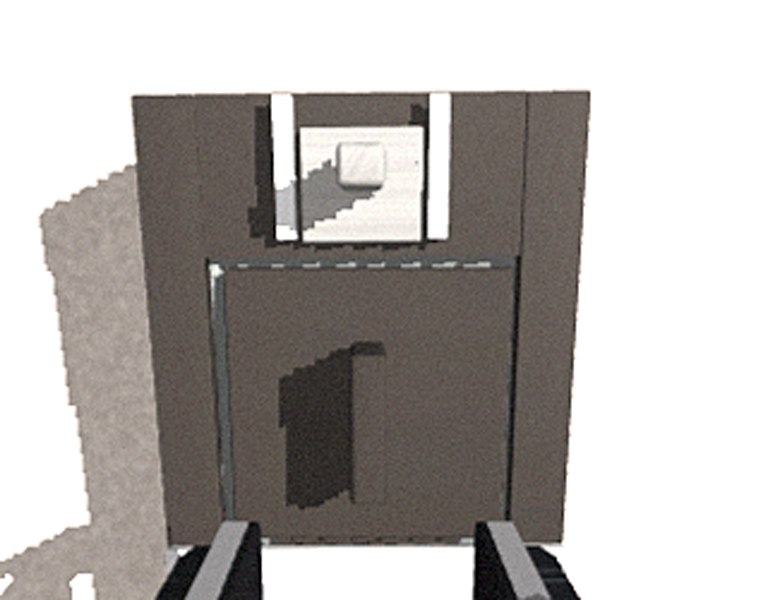

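View pics/s8c.png

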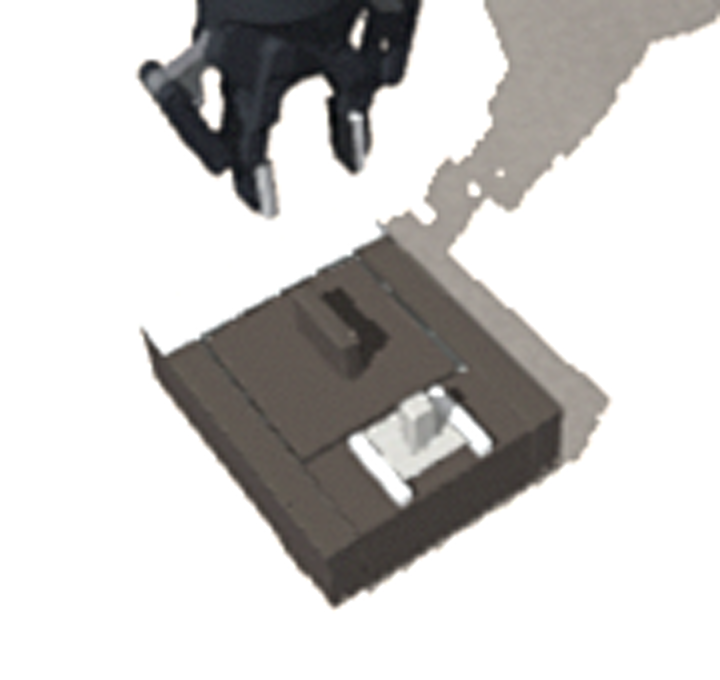

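```bash
python3 - <<'E'
from tgt import *
d=load("w8"); W=lambda a:(170+(a[0]+.5)/2.4-.5,20+(a[1]+.5)/2.4-.5)
def onbay(u,z):
    o,r=ray(d,*u); Rm=Rb(B[3]).T; o=Rm@(o-B[:3])*1e3; r=Rm@r; return (o+r*(z-o[2])/r[2]).round(1)
print("knob",onbay(W((361,161)),46),onbay(W((338,143)),46),onbay(W((384,180)),46))
print("keeper edge",onbay(W((300,242)),14),onbay(W((422,242)),14))
print("recess top",onbay(W((208,259)),8),onbay(W((518,257)),8),"cover top",onbay(W((225,270)),8))
print("bar", onbay(W((350,545)),13))
q=80
p=world(B,(q,0,29+1)); Rt=np.column_stack([-Rb(B[3])[:,1],-Rb(B[3])[:,2],Rb(B[3])[:,0]])
print(manip.read_state()["clock"],p,delta(p,Rt)); s=manip.read_state(); print(Rb(B[3]).T@(s["ee_pos"]-B[:3])*1e3)
E
```

```text
knob [82.4  0.7 46. ] [87.3  7.3 46. ] [77.2 -6.  46. ]
keeper edge [59.1 21.7 14. ] [ 59.1 -19.6  14. ]
recess top [53.3 54.4  8. ] [ 53.9 -53.4   8. ] cover top [49.6 48.6  8. ]
bar [-51.9   5.5  13. ]
17.9 [0.66408071 0.00537679 0.10306993] (array([-0.04, 11.23,  8.05]), array([-0.01, -0.02, -0.11]))
[ -0.47481486  -0.54132916 142.30150901]
```

Call:
{"name": "carry_out", "arguments": {
  "steps": [
    [[-0.12, 0, 5], [0, 0, 0]],
    [[-0.12, 2, 8.15], [0, 0, 0]],
    [[-0.12, 5, 8.15], [0, 0, 0]],
    [[-0.12, 8, 8.15], [0, 0, 0]],
    [[-0.12, 10, 8.15], [0, 0, 0]],
    [[-0.12, 11.2, 8.15], [0, 0, 0]],
    [[-0.12, 11.2, 8.15], [0, 0, 0]],
    [[-0.12, 11.2, 8.15], [0, 0, 0]]
  ]
}}

```text
clock: 18.9
ee_pos: [0.6658, 0.006, 0.1053]
tcp_rot: [-1.066, 1.159, -1.336]
wrist_force: [-0.6, -0.8, 0.2]
gripper_width: 0.0425
```

```bash
python3 - <<'E'
from tgt import *
s=manip.read_state(); print(Rb(B[3]).T@(s["ee_pos"]-B[:3])*1e3,lipnow()[1:])
d=snap("wrist","w9"); crop(d,170,100,490,350,2.4,"w9c",1.5)
d=snap("scene","s9"); crop(d,240,120,420,290,4,"s9c",1.8)
E
```

```text
[81.90877691  0.80141551 31.97245138] (array([-0.0002, -0.0028,  0.0016]), array([-0.5, -0.8,  0.2]))
```

View pics/w9c.png

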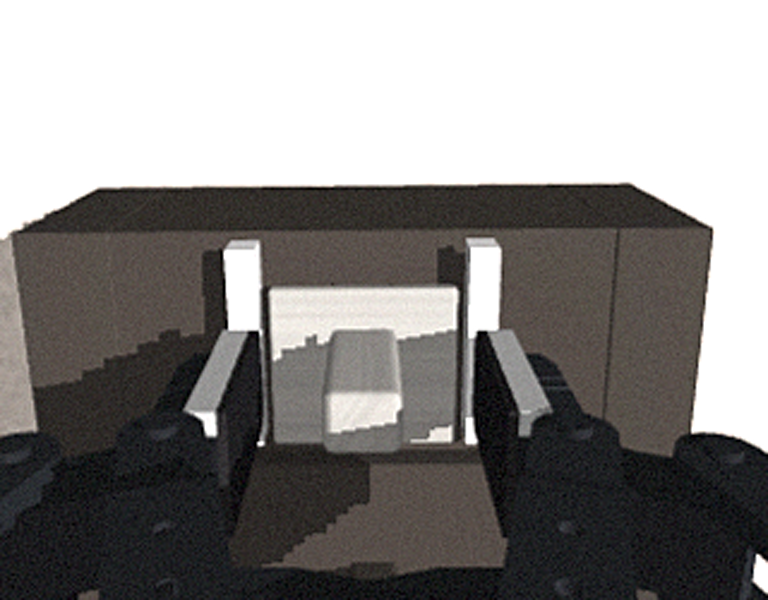

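View pics/s9c.png

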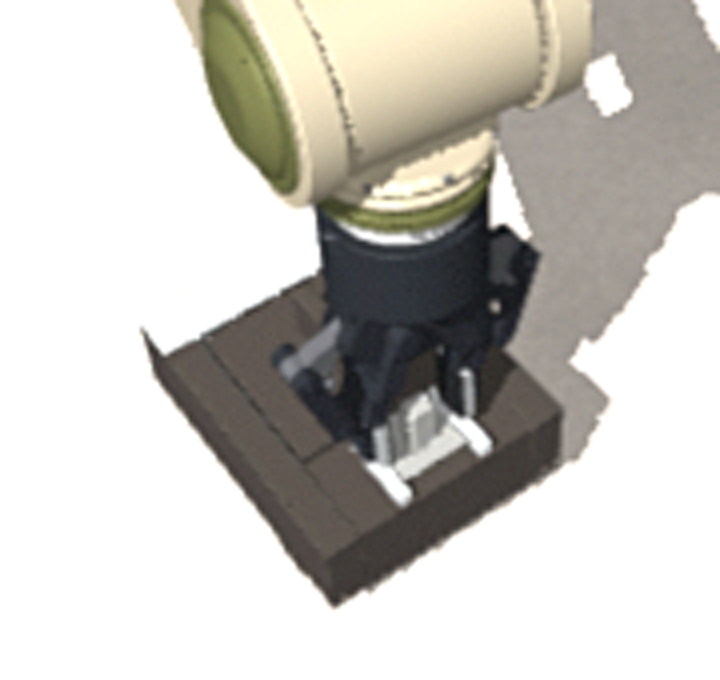

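Call:
{"name": "carry_out", "arguments": {
  "steps": [
    [[0, 0, 0], [0, 0, 0]],
    [[0, 0, 0], [0, 0, 0]],
    [[0, 0, 0], [0, 0, 0]],
    [[0, 0, 0], [0, 0, 0]],
    [[0, 0, 0], [0, 0, 0]],
    [[0, 0, 0], [0, 0, 0]],
    [[0, 0, 0], [0, 0, 0]],
    [[0, 0, 0], [0, 0, 0]]
  ],
  "grip": -1,
  "force": 40
}}

```text
clock: 20.0
ee_pos: [0.6655, 0.0068, 0.1048]
tcp_rot: [-1.066, 1.16, -1.335]
wrist_force: [-0.2, 6.2, 4.1]
gripper_width: 0.0135
```

Call:
{"name": "carry_out", "arguments": {
  "steps": [
    [[-0.05, 0, -0.2], [0, 0, 0]],
    [[-0.05, 0, -0.5], [0, 0, 0]],
    [[-0.05, 0, -0.8], [0, 0, 0]],
    [[-0.05, 0, -1.1], [0, 0, 0]],
    [[-0.05, 0, -1.4], [0, 0, 0]],
    [[-0.05, 0, -1.7], [0, 0, 0]],
    [[-0.05, 0, -1.7], [0, 0, 0]],
    [[-0.05, 0, -1.7], [0, 0, 0]]
  ]
}}

```text
clock: 21.0
ee_pos: [0.6486, 0.0081, 0.1023]
tcp_rot: [-1.067, 1.16, -1.335]
wrist_force: [-1.4, 3.2, 6.7]
gripper_width: 0.0133
```

```bash
python3 - <<'E'
from tgt import *
s=manip.read_state(); print(s["clock"],Rb(B[3]).T@(s["ee_pos"]-B[:3])*1e3,lipnow()[1:],s["ft_torque"])
E
```

```text
21.0 [64.35229516  1.44785998 31.467565  ] (array([-0.0001, -0.0016,  0.0018]), array([-0.7,  3.1,  6.8])) [0.53525804 0.15188449 0.15314067]
```

Moving freely. Continue to the stop.

Call:
{"name": "carry_out", "arguments": {
  "steps": [
    [[0, -0.03, -0.1], [0, 0, 0]],
    [[0, -0.03, -0.2], [0, 0, 0]],
    [[0, -0.03, -0.3], [0, 0, 0]],
    [[0, -0.03, -0.4], [0, 0, 0]],
    [[0, -0.03, -0.5], [0, 0, 0]],
    [[0, -0.03, -0.55], [0, 0, 0]],
    [[0, -0.03, -0.6], [0, 0, 0]],
    [[0, -0.03, -0.6], [0, 0, 0]]
  ]
}}

```text
clock: 22.0
ee_pos: [0.6456, 0.0083, 0.102]
tcp_rot: [-1.06, 1.154, -1.339]
wrist_force: [19.5, 4.1, -4.4]
gripper_width: 0.0129
```

```bash
python3 - <<'E'
from tgt import *
s=manip.read_state(); print(s["clock"],Rb(B[3]).T@(s["ee_pos"]-B[:3])*1e3,lipnow()[1:],s["ft_torque"])
E
```

```text
22.0 [61.38011564  1.35707106 31.56628365] (array([-0.0009, -0.0101,  0.002 ]), array([18.3,  5.7, -7. ])) [ 0.66864683 -2.87000009  0.19385463]
```

Call:
{"name": "carry_out", "arguments": {
  "steps": [
    [[0, 0, 0.1], [0, 0, 0]],
    [[0, 0, 0.17], [0, 0, 0]],
    [[0, 0, 0.17], [0, 0, 0]],
    [[0, 0, 0.17], [0, 0, 0]],
    [[0, 0, 0.17], [0, 0, 0]],
    [[0, 0, 0.17], [0, 0, 0]],
    [[0, 0, 0.17], [0, 0, 0]],
    [[0, 0, 0.17], [0, 0, 0]]
  ]
}}

```text
clock: 23.0
ee_pos: [0.6458, 0.0082, 0.102]
tcp_rot: [-1.064, 1.157, -1.337]
wrist_force: [9.5, 4.0, 1.0]
gripper_width: 0.0132
```

Call:
{"name": "carry_out", "arguments": {
  "steps": [
    [[0, 0, 0], [0, 0, 0]],
    [[0, 0, 0], [0, 0, 0]],
    [[0, 0, 0], [0, 0, 0]],
    [[0, 0, 0], [0, 0, 0]],
    [[0, 0, 0], [0, 0, 0]],
    [[0, 0, 0], [0, 0, 0]],
    [[0, 0, 0], [0, 0, 0]],
    [[0, 0, 0], [0, 0, 0]]
  ],
  "grip": 0
}}

```text
clock: 24.0
ee_pos: [0.6443, 0.0083, 0.1015]
tcp_rot: [-1.067, 1.161, -1.335]
wrist_force: [0.3, 0.1, 0.2]
gripper_width: 0.0426
```

Call:
{"name": "carry_out", "arguments": {
  "steps": [
    [[0, -1, 0], [0, 0, 0]],
    [[0, -3, 0], [0, 0, 0]],
    [[0, -7, 0], [0, 0, 0]],
    [[0, -12, -2], [0, 0, 0]],
    [[0, -13, -5], [0, 0, 0]],
    [[0, -13, -7], [0, 0, 0]],
    [[0, -13, -7], [0, 0, 0]],
    [[0, -13, -7], [0, 0, 0]]
  ]
}}

```text
clock: 25.0
ee_pos: [0.5577, 0.0151, 0.2211]
tcp_rot: [-1.067, 1.16, -1.336]
wrist_force: [-0.4, 0.4, 0.4]
gripper_width: 0.0426
```

```bash
python3 - <<'E'
from tgt import *
d=snap("wrist","w10"); crop(d,170,20,490,270,2.4,"w10c",1.3)
d=snap("scene","s10"); crop(d,240,120,420,290,4,"s10c",1.5)
d=snap("side","d10")
print(manip.read_state()["clock"])
E
```

```text
25.15
```

View pics/w10c.png

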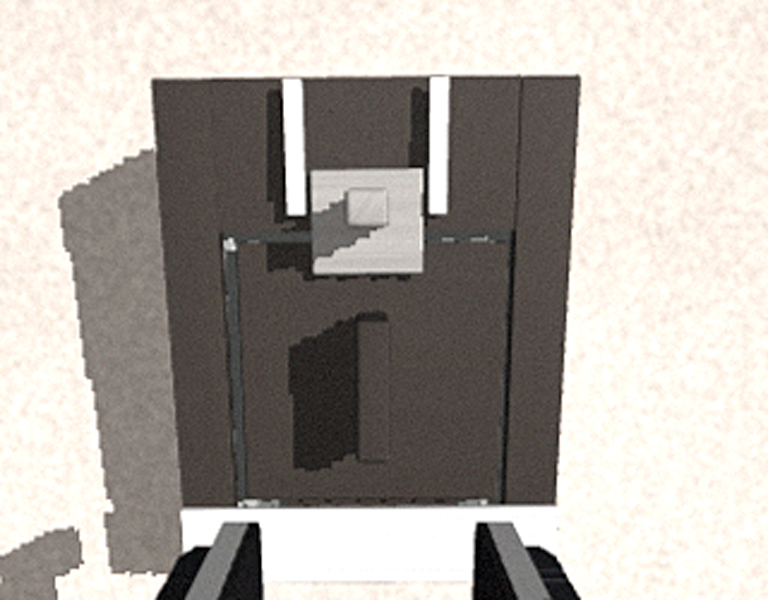

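View pics/s10c.png

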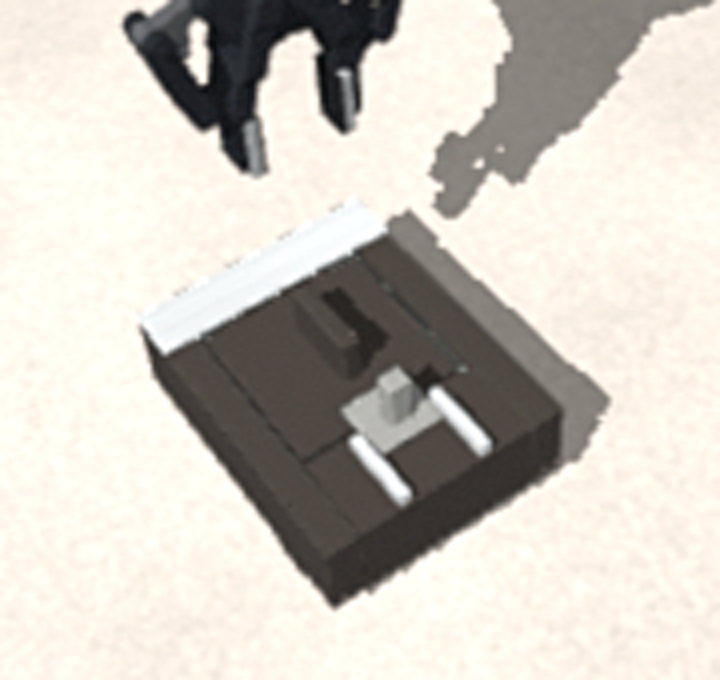

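View pics/d10.png

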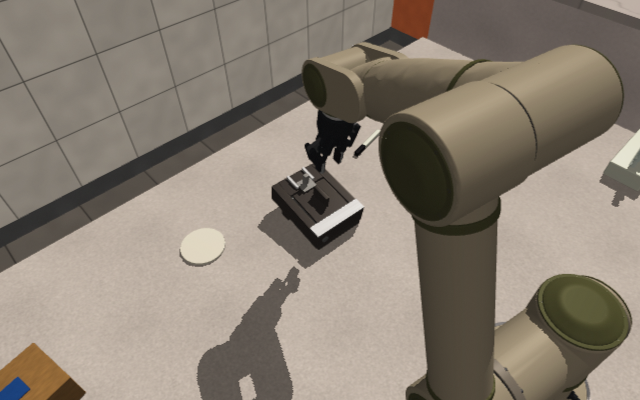

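```bash
python3 - <<'E'
from tgt import *
d=load("w10"); W=lambda a:(170+(a[0]+.5)/2.4-.5,20+(a[1]+.5)/2.4-.5)
def onbay(u,z):
    o,r=ray(d,*u); Rm=Rb(B[3]).T; o=Rm@(o-B[:3])*1e3; r=Rm@r; return (o+r*(z-o[2])/r[2]).round(1)
print("keeper edge",onbay(W((314,273)),14),onbay(W((422,273)),14),"knob",onbay(W((368,206)),46))
print("recess top",onbay(W((221,235)),8),onbay(W((515,233)),8),"cover TL",onbay(W((237,243)),8),"cover TR",onbay(W((505,241)),8))
print("cover BL",onbay(W((246,500)),8),"rib",onbay(W((373,318)),40),onbay(W((373,461)),40),"bar",onbay(W((350,507)),13))
E
```

```text
keeper edge [39.5 20.1 14. ] [ 39.5 -19.6  14. ] knob [62.1  0.2 46. ]
recess top [53.  54.7  8. ] [ 53.7 -54.2   8. ] cover TL [50.1 48.9  8. ] cover TR [ 50.8 -50.6   8. ]
cover BL [-51.2  49.8   8. ] rib [25.9 -1.5 40. ] [-24.8  -1.6  40. ] bar [-52.4   7.5  13. ]
```

```bash
python3 - <<'E'
from tgt import *
s=manip.read_state(); print(s["clock"],Rb(B[3]).T@(s["ee_pos"]-B[:3])*1e3)
Rt=np.column_stack([-Rb(B[3])[:,1],-Rb(B[3])[:,2],Rb(B[3])[:,0]])
print(delta(world(B,(83,.5,60)),Rt), delta(world(B,(83,.5,29)),Rt))
E
```

```text
25.15 [ -9.61039224   1.0630318  161.06601057]
(array([ 0.07, 10.12,  9.25]), array([-0.07, -0.02, -0.1 ])) (array([ 0.08, 13.22,  9.25]), array([-0.07, -0.02, -0.1 ]))
```

Call:
{"name": "carry_out", "arguments": {
  "steps": [
    [[0, 0, 5], [0, 0, 0]],
    [[0.07, 2, 9.3], [0, 0, 0]],
    [[0.07, 5, 9.3], [0, 0, 0]],
    [[0.07, 7, 9.3], [0, 0, 0]],
    [[0.07, 9, 9.3], [0, 0, 0]],
    [[0.07, 9, 9.3], [0, 0, 0]],
    [[0.07, 9, 9.3], [0, 0, 0]],
    [[0.07, 9, 9.3], [0, 0, 0]]
  ],
  "grip": -1
}}

```text
clock: 26.15
ee_pos: [0.6617, 0.0061, 0.1454]
tcp_rot: [-1.066, 1.159, -1.336]
wrist_force: [-0.8, -0.2, 0.1]
gripper_width: -0.0003
```

Call:
{"name": "carry_out", "arguments": {
  "steps": [
    [[0, 1, 0], [0, 0, 0]],
    [[0, 2, 0], [0, 0, 0]],
    [[0, 3, 0], [0, 0, 0]],
    [[0, 4, 0], [0, 0, 0]],
    [[0, 4, -0.2], [0, 0, 0]],
    [[0, 4, -0.3], [0, 0, 0]],
    [[0, 4, -0.3], [0, 0, 0]],
    [[0, 4, -0.3], [0, 0, 0]]
  ]
}}

```text
clock: 27.15
ee_pos: [0.6641, 0.006, 0.1046]
tcp_rot: [-1.067, 1.16, -1.335]
wrist_force: [-0.2, 0.3, -0.1]
gripper_width: 0.0002
```

```bash
python3 - <<'E'
from tgt import *
s=manip.read_state(); print(s["clock"],Rb(B[3]).T@(s["ee_pos"]-B[:3])*1e3,s["wrist_force"])
d=snap("wrist","w11"); crop(d,170,100,490,350,2.4,"w11c",1.3)
E
```

```text
27.15 [80.15355464  0.61994912 31.53304603] [-0.17648664  0.25535895 -0.11506605]
```

View pics/w11c.png

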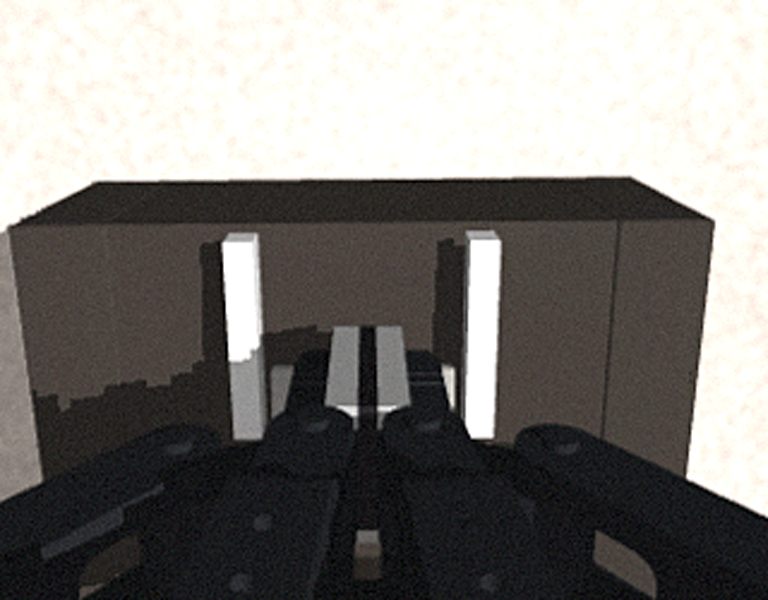

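Call:
{"name": "carry_out", "arguments": {
  "steps": [
    [[0, 0, -0.1], [0, 0, 0]],
    [[0, 0, -0.2], [0, 0, 0]],
    [[0, 0, -0.3], [0, 0, 0]],
    [[0, 0, -0.4], [0, 0, 0]],
    [[0, 0, -0.45], [0, 0, 0]],
    [[0, 0, -0.45], [0, 0, 0]],
    [[0, 0, -0.45], [0, 0, 0]],
    [[0, 0, -0.45], [0, 0, 0]]
  ]
}}

```text
clock: 28.2
ee_pos: [0.6635, 0.006, 0.1048]
tcp_rot: [-1.058, 1.152, -1.341]
wrist_force: [23.8, -0.3, -9.9]
gripper_width: 0.0004
```

```bash
python3 - <<'E'
from tgt import *
s=manip.read_state(); print(s["clock"],Rb(B[3]).T@(s["ee_pos"]-B[:3])*1e3,lipnow()[1:])
E
```

```text
28.2 [79.5925981   0.54473771 31.82298792] (array([-0.001 , -0.013 ,  0.0018]), array([ 22.1,   1.6, -13.1]))
```

Call:
{"name": "carry_out", "arguments": {
  "steps": [
    [[0, 0, 0.3], [0, 0, 0]],
    [[0, 0, 0.8], [0, 0, 0]],
    [[0, -1, 0.8], [0, 0, 0]],
    [[0, -4, 0.8], [0, 0, 0]],
    [[0, -9, 0.8], [0, 0, 0]],
    [[0, -14, -4], [0, 0, 0]],
    [[0, -15, -9], [0, 0, 0]],
    [[0, -15, -9], [0, 0, 0]]
  ],
  "grip": -1
}}

```text
clock: 29.2
ee_pos: [0.5467, 0.0158, 0.2408]
tcp_rot: [-1.068, 1.16, -1.335]
wrist_force: [1.1, -0.0, -0.4]
gripper_width: 0.0004
```

```bash
python3 - <<'E'
from tgt import *
d=snap("wrist","w12"); crop(d,170,20,490,270,2.4,"w12c",1.3)
d=snap("scene","s12")
s=manip.read_state();print(s["clock"],s["ee_pos"],s["qvel"].round(3))
E
```

```text
29.3 [0.54985484 0.01507083 0.24051365] [-0.     0.042 -0.034 -0.    -0.003 -0.   ]
```

View pics/w12c.png

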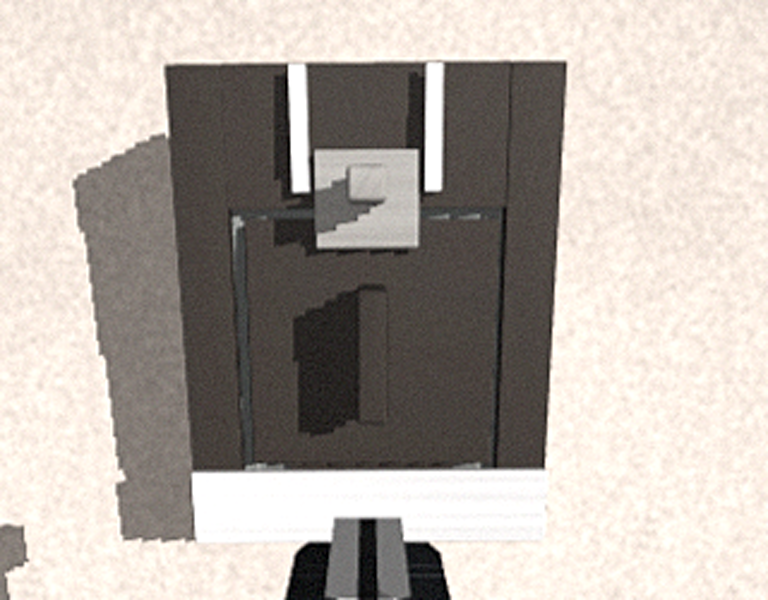

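View pics/s12.png

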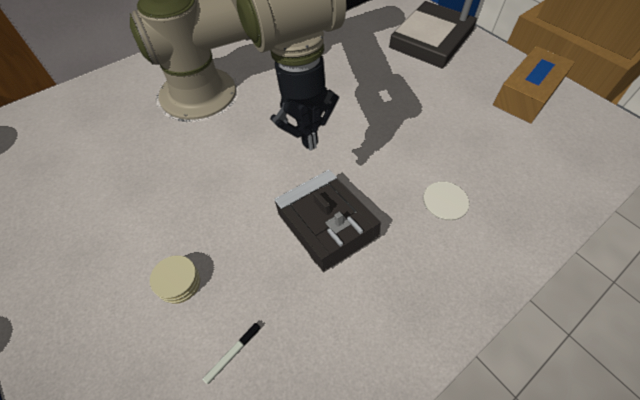

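The cover is flush, with the keeper (wrist crop around (367,198)) over its top edge. The dishes, pen and disc are at their starting pixels, and the gripper is clear. Handing in.

```bash
python3 -c "
from rig import manip
print(manip.job_done())"
```

```text
the job is handed in; nothing more can be done
None
```

The battery bay is closed and the job was handed in at about 29 s of the 56 s. The cover's tongue is under the ledge, the cover lies flush, and the keeper is down over its top edge.

- **Cover:** I gripped it by the rib, touched the tongue down, slid it under the ledge at about 0.22 rad until it butted, backed off about 2 mm and swung the top edge down. In the last pictures its top edge is at bay x ≈ +50 (the recess ends at +53), with gaps of about 4–5 mm at each side.
- **Keeper:** I slid it down by its knob until it stopped. The picture before the second push put its lower edge at about x = 39, or 39.5 before correcting the small camera offset, against the nominal 38. To check, I pushed again with closed fingers at about 22 N and it did not move, so I take it to be at its stop and the 1 mm to be measuring error. I did not re-measure the edge after that push.
- **Surroundings:** In the last scene view the dishes, pen and disc are where they started, and the gripper is holding and touching nothing.
- **Loads:** The largest wrist force I read, at the ends of moves, was about 26 N.
- **Disagreement:** The seat was felt about 1.8 mm higher than the cameras gave; I went by the contact.

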